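# Draw the rolling pin out of its half-covered box

## Task

Slide the box's lid fully open and leave it so, then draw the rolling pin out through the opening, which is shorter than the pin: bring the end that lay under the lid up first, while the other end is still under the fixed cover. Finish while holding the pin still and level over the middle of the marble slab, about 10 cm above it and touching nothing but your gripper. Leave the cutter, tins, jar and brush where they stand.

Things in the scene. Friction and masses are not known exactly. Their poses are not given: they have to be found in the camera images.
- box: White plastic box fixed on the bench, 370 long (x) x 240 wide (y) x 100 high, walls 5, floor 6. Origin: centre of underside; x lengthwise, away from the robot give or take the yaw. Inside, two low grey cradles at x = -105 and +115 (each 12 along x, 57 along y, 30 high over the underside, notch 33 wide in the middle, its floor 16 over the underside) hold the pin.
- opening_mid (a point): Centre of the box's opening, level with its rim (box x = +80). The opening runs from box x = -20 to +180 (200 long, shorter than the pin), 230 wide. From x = -20 towards the robot the box is closed by a fixed white cover, 6 thick, top flush with the rim, red stripe along its edge. Axes as the box's.
- lid (a joint): Clear plastic lid, red front edge, 210 long, 5 thick, its top 108.5 over the bench, sliding over the box's opening towards the robot (along the box's -x). Value in m: 0 shut, 0.205 fully open at its stop, when it lies over the fixed cover, its far edge level with the cover's. Starts 0 to 0.03. Slides with about 2 N and stays where left.
- lid_handle (a point): Centre of the lid's red handle, a straight upright bar 90 long across the box (box y), 16 thick (box x), 26 high, standing on the lid's top, 15 from its far edge. Axes as the box's. Its centre is 121.5 over the bench.
- pin_center (a point): Centre of the plain beech rolling pin: cylinder 300 long, 30 diameter, 105 to 210 g. x lies along the pin and points away from the robot at the start. It starts lying level in the cradles along the box's x, its centre 31 over the bench and at box x = -20 to 0, so 130 to 150 of it is under the fixed cover.
- pin_far (a point): Centre of the pin's end face that starts under the sliding lid (150 from the centre along its +x).
- pin_near (a point): Centre of the pin's other end face, which starts under the fixed cover (150 from the centre along its -x).
- slab_mid (a point): Centre of the top face of the marble slab, 300 (its x) x 240 (its y) x 20 thick, fixed on the bench beside the box, left or right of it. z up.
- cutter: Bystander: steel ring cutter, 60 diameter, 35 high, standing on the far part of the slab. Origin: centre of its underside.
- slab_tin: Bystander: small aluminium tart tin, 68 diameter, 28 high, standing on the near part of the slab. Origin: centre of its underside.
- tin_a: Bystander: tart tin, 68 diameter, 28 high, on the bench beyond the box and slab. Origin: centre of its underside.
- tin_b: Bystander: tart tin like tin_a, also on the bench beyond.
- jar: Bystander: glass jar with steel cap, 70 diameter, 90 high, on the bench beyond. Origin: centre of its underside.
- brush: Bystander: pastry brush 200 long lying on the bench to the right of the box and slab. Origin: underside.
- pin: The rolling pin itself; origin on its underside, 15 below its centre (see point pin_center).
- slab: The marble slab itself; origin: centre of its underside (see point slab_mid).

How it is judged:
On the way, in this order (a step that is already met when the one before it is completed fails the run):
1. the lid is slid open to its stop (within 15 mm) with the pin still in the box (value of joint lid above 0.19 m and z of pin_far in the frame of box below 0.09 m), for 0.2 s.
2. the pin's end that lay under the lid is up out of the opening, the other end still under the fixed cover (z of pin_far in the frame of box above 0.11 m and z of pin_near in the frame of box below 0.09 m and x of pin_near in the frame of box below -0.02 m), for 0.1 s.
At the end, for the whole second after the job is handed in: The gripper holds the pin still (under 30 mm/s), level within 0.2 rad, its centre within 50 mm (seen from above) of the slab's centre and 60 to 180 mm above the slab's top, touching neither box nor slab; the lid is within 15 mm of fully open (contact force between the fingers and pin above 1 N and contact force between pin and box below 0.1 N and contact force between pin and slab below 0.1 N and horizontal distance between pin_center and slab_mid below 0.05 m and z of pin_center in the frame of slab_mid between 0.06 and 0.18 m and angle between pin_center's own x axis and vertical between 1.371 and 1.771 rad and linear speed of pin below 0.03 m/s and value of joint lid above 0.19 m); the arm keeps its last pose, push and grip.
It fails at once if the cutter, a tin, the jar or the brush is moved by more than 30 mm (distance of any of cutter, slab_tin, tin_a, tin_b, jar, brush from where it was at the start of the episode above 0.03 m).
It also fails if it takes over 64 s, if anything falls off the work surface, if the arm or the gripper's body presses on something with over 40 N, if the wrist force passes 120 N, or if a joint passes its speed limit or range.

## Robot

A 6-joint arm with a two-finger parallel gripper is mounted at the origin on the work surface. World frame = base frame: x ahead of the robot, y to its left, z up, the work surface at z = 0. Lengths are in m, angles in rad, forces in N, time in s.
With the tool pointing down it reaches from about 0.3 to 1 m from the base axis. Payload 5.1 kg.
Tool frame: the origin (TCP) lies between the finger pads; the fingertips stand 14 mm ahead of it and the grasp point (between the pads) lies 5 mm behind it; z points along the fingers, y is the direction in which the jaws open and shut (so a half turn about z gives the same grasp; the last joint's range is limited). The gripper opens to 95 mm and grips with 3 to 60 N. Pads are 20 mm wide; open, the fingers measure 119 mm over their backs; the gripper's body (75 mm by 180 mm) begins 59 mm behind the grasp point.
Start: joints at [1.228, 0.124, 1.65, -0, 1.367, -0.083], TCP at [0.167, 0.628, 0.229] pointing down, gripper open.
Joint ranges: [-2.61, 2.61], [-1.02, 2.33], [0.03, 2.71], [-1.35, 4.49], [0.32, 2.68], [-2.91, 2.91]. Speed limits (rad/s): [2.57, 2.57, 3.14, 3.14, 3.14, 3.14].

## Interface

Orientations are given as [roll, pitch, yaw] about the fixed x, y, z axes, in that order (R = Rz(yaw) Ry(pitch) Rx(roll)).
In Python, from station import arm, capture, camera_info, ticket gives the robot as it stands.
- The arm moves only by the tool step_arm, never from a script. Its arguments are lists of equal length, an entry for each row: "dp": the shift along the tool's x, y, z in mm, a list of three; "twist": the turn about the tool's z in degrees; "jaw": the gripper command: -1 is shut, 1 is fully open, values between are in proportion. A call has 1 to 5 rows; each row shifts and turns the commanded pose from where the row before left it, along the tool's axes as they then stand; what a row does not reach is not made up. A row lasts 1/8 s, in which the tool goes at most 62.5 mm and 10.7 degrees, less where a joint would pass 70% of its speed; a pose out of reach is approached as far as the arm can. A call is refused whole if a number of a shift passes 62.5 or a number of a turn 10.7, either way. A call with a gripper value outside its range is refused whole. The fingers move at their own pace and stop on an object; "force" is the grip in N (left out, the last holds). Time passes only in rows, so rows that do not move let the fingers close. It gives the time, the measured TCP pose, the force and the opening at its end, in the units of the state.
- arm.state(): the state, without advancing time (a new reading comes with each control period).
- capture(name): name is "scene" or "side" or "wrist"; returns the picture (400x640x3 uint8, blue, green, red); there is no depth.
- camera_info(name): a dict with "fx", "fy", "cx", "cy" (pixels), "dist" ([k1, k2, p1, p2, k3] as OpenCV has them; the pictures are not rectified), "view" (4x4, takes a point from world to camera coordinates). Camera axes: x right, y up, looking along -z (the intrinsics and any distortion apply to the point x, -y, -z); pixel columns grow to the right and rows downward; lengths in m; the calibration is good to about 2 mm. A picture is of the moment at which its call begins: read the wrist's pose just before it. camera_info takes no time and is no camera call; for the wrist camera it gives the pose at the moment of the call.
- ticket.close_job(): hands the job in, once; it reports no verdict.
The state is a dict: "time": time; "qpos": joint angles; "dq": joint speeds; "tau": joint torques, N m; "tcp_pos": TCP position; "tcp_rot": TCP orientation; "contact_force": force on the tool from outside, world axes, zero at the start; "torque": the same for the moment, N m; "width": opening from 0.0 (shut) to 1.0 (fully open).
Only numpy, scipy, OpenCV 4.12 (cv2) and the standard library are available. Lean on these libraries where they do the work, as an engineer would, in place of code of your own. Each camera call takes 0.05 s, during which the arm holds its last target. There are 200 camera calls.

## Working session

There is one attempt and no reset: what is moved stays moved. The work goes in short steps, Python scripts to look and compute and a tool call to move; the robot and the scene stay as the last step left them, time stands still between calls to the robot, and variables do not carry over. Pictures are saved under pics/ and viewed, about 8 in all and at most 12, crops included, and the job is handed in when it is done.

Besides the shell and the picture viewer there is one more tool, called after ">>>" as name(argument=value, ...), one argument or row to a line, values as JSON. step_arm: Moves the arm, as the interface text tells. Its arguments: {"type":"object","properties":{"dp":{"type":"array","items":{"type":"array","items":{"type":"number"}}},"twist":{"type":"array","items":{"type":"number"}},"jaw":{"type":"array","items":{"type":"number"}},"force":{"type":"number"}},"required":["dp","twist","jaw"]}

```bash
ls; mkdir -p pics; python3 - <<'E'
from station import arm,capture,camera_info
import cv2,numpy as np
for n in("scene","side"):
    cv2.imwrite(f"pics/{n}0.png",capture(n)); c=camera_info(n); print(n,{k:np.round(v,4).tolist() for k,v in c.items()})
s=arm.state();print({k:np.round(v,3).tolist() for k,v in s.items()})
a=cv2.imread("pics/scene0.png");print(a.shape)
E
```

```text
pics
scene {'fx': 372.0434, 'fy': 372.0434, 'cx': 314.6015, 'cy': 203.704, 'dist': [-0.0857, 0.0, 0.0, 0.0, 0.0], 'view': [[-0.3574, 0.9339, -0.0071, 0.2997], [-0.5552, -0.2063, 0.8057, 0.225], [0.751, 0.2919, 0.5923, -1.4209], [0.0, 0.0, 0.0, 1.0]]}
side {'fx': 465.0913, 'fy': 465.0913, 'cx': 322.6666, 'cy': 196.451, 'dist': [-0.0973, 0.0, 0.0, 0.0, 0.0], 'view': [[0.6918, -0.7217, 0.0226, -0.461], [0.3502, 0.3627, 0.8636, -0.248], [-0.6315, -0.5896, 0.5036, -0.9769], [0.0, 0.0, 0.0, 1.0]]}
{'time': 0.1, 'qpos': [1.228, 0.124, 1.652, -0.0, 1.367, -0.083], 'dq': [-0.0, 0.0, -0.005, 0.0, 0.002, -0.003], 'tau': [0.0, -41.888, -36.109, 0.078, 0.046, -0.0], 'tcp_pos': [0.167, 0.628, 0.228], 'tcp_rot': [-3.14, -0.0, 2.882], 'contact_force': [-0.64, -1.002, -1.033], 'torque': [0.027, 0.02, -0.041], 'width': 0.997}
(400, 640, 3)
```

View pics/scene0.png

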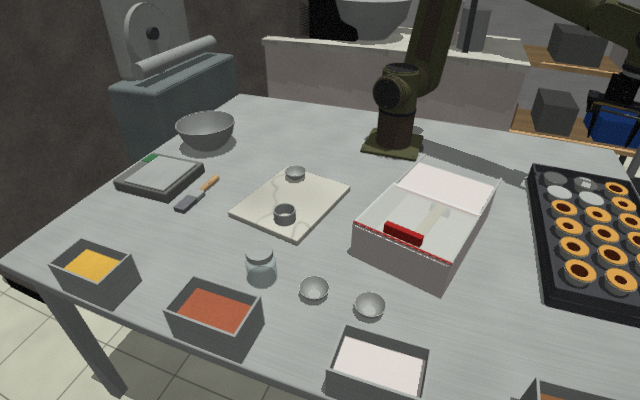

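View pics/side0.png

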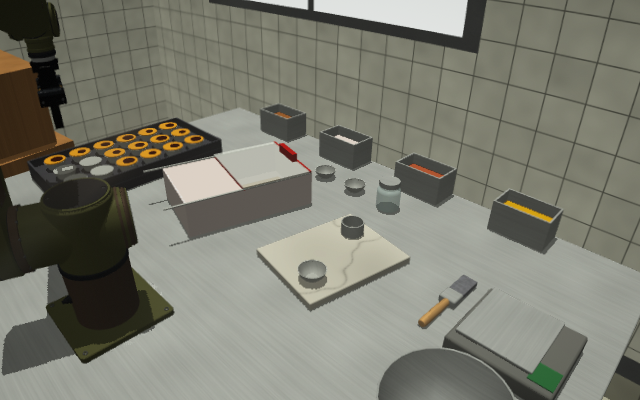

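```bash
python3 - <<'E'
import cv2,numpy as np
a=cv2.imread("pics/scene0.png")[155:305,220:510]; b=cv2.imread("pics/side0.png")[135:310,155:415]
a=cv2.resize(a,None,fx=2.75,fy=2.75,interpolation=cv2.INTER_CUBIC)
cv2.imwrite("pics/a.png",a); cv2.imwrite("pics/b.png",cv2.resize(b,None,fx=3,fy=3,interpolation=cv2.INTER_CUBIC))
E
```

```text
(no output)
```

View pics/a.png

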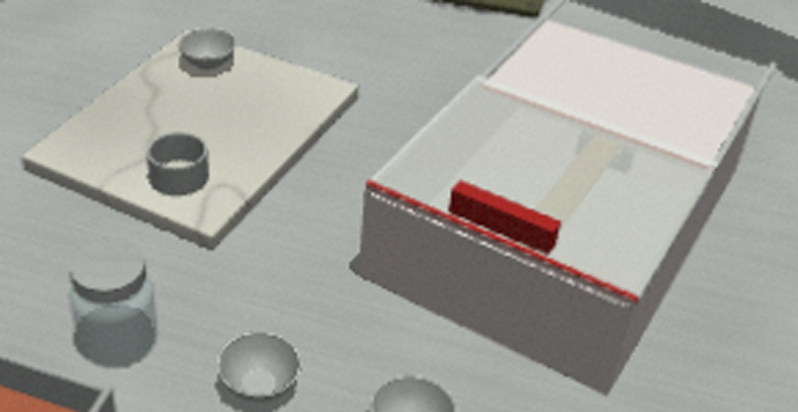

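View pics/b.png

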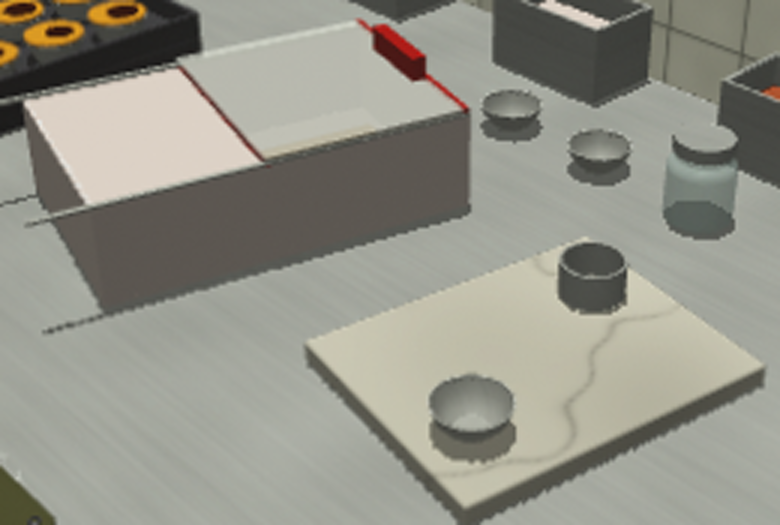

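```bash
cat > h.py <<'E'
import cv2,numpy as np
from station import camera_info
F=np.diag([1,-1,-1.])
def proj(P,c):
    V=np.array(c["view"]); Q=(np.atleast_2d(P)@V[:3,:3].T+V[:3,3])@F
    K=np.array([[c["fx"],0,c["cx"]],[0,c["fy"],c["cy"]],[0,0,1]])
    return cv2.projectPoints(Q,np.zeros(3),np.zeros(3),K,np.array(c["dist"],float))[0][:,0]
def ray(uv,c,z):
    V=np.array(c["view"]);K=np.array([[c["fx"],0,c["cx"]],[0,c["fy"],c["cy"]],[0,0,1]])
    n=cv2.undistortPoints(np.array([[uv]],float),K,np.array(c["dist"],float))[0,0]
    d=V[:3,:3].T@(F@np.array([*n,1])); o=-V[:3,:3].T@V[:3,3]
    return o+d*(z-o[2])/d[2]
def A(u,v): return 220+u/2.75,155+v/2.75
def B(u,v): return 155+u/3,135+v/3
E
python3 - <<'E'
from h import *
from scipy.optimize import least_squares
cs,cd=camera_info("scene"),camera_info("side")
box=[(cs,A(350,266),(185,-120,0)),(cs,A(607,393),(185,120,0)),(cd,B(468,214),(185,-120,0)),(cd,B(107,313),(-185,-120,0)),
(cd,B(25,102),(-185,120,100)),(cd,B(90,205),(-185,-120,100)),(cs,A(483,80),(-20,-115,100)),(cs,A(712,166),(-20,115,100)),(cd,B(262,160),(-20,-115,100)),(cd,B(180,68),(-20,115,100))]
slab=[(cs,A(22,160),(150,-120,20)),(cs,A(212,237),(150,120,20)),(cs,A(358,90),(-150,120,20)),
(cd,B(305,345),(-150,120,20)),(cd,B(590,238),(150,120,20)),(cd,B(765,370),(150,-120,20)),(cd,B(463,510),(-150,-120,20))]
def T(p,P):
    c,s=np.cos(p[2]),np.sin(p[2]); P=np.array(P)/1000
    return np.array([p[0]+c*P[0]-s*P[1],p[1]+s*P[0]+c*P[1],P[2]])
for n,L,x0 in(("box",box,[.6,.3,0]),("slab",slab,[.6,-.1,0])):
    f=lambda p:np.concatenate([proj(T(p,P),c)[0]-uv for c,uv,P in L])
    r=least_squares(f,x0,loss="soft_l1"); print(n,r.x.round(4),f(r.x).reshape(-1,2).round(1).tolist())
    if n=="box": pb=r.x
c,s=np.cos(pb[2]),np.sin(pb[2])
for c_,uv,z in((cs,A(504,216),.1215),(cd,B(399,53),.1215),(cs,A(367,184),.1085),(cs,A(637,299),.1085),(cd,B(468,108),.1085)):
    w=ray(uv,c_,z); d=w[:2]-pb[:2]; print(w.round(3),"box",round(c*d[0]+s*d[1],4),round(-s*d[0]+c*d[1],4))
for n,uv,z in(("tin",B(471,400),.048),("tin_s",A(207,45),.048),("cutter",A(178,150),.055),("cutter_s",B(592,262),.055)):print(n,ray(uv,cs if n in("tin_s","cutter") else cd,z).round(3))
E
```

```text
box [ 0.4852  0.1811 -0.2689] [[2.5, 2.9], [-0.9, -0.1], [-0.3, -2.9], [-1.7, -1.2], [-2.6, -0.7], [-1.0, 2.5], [-2.7, 2.0], [-2.4, 1.1], [1.4, 1.3], [-0.0, -0.4]]
slab [ 0.4811 -0.2115 -0.1919] [[-1.2, -2.1], [-0.9, -0.5], [0.1, -2.1], [-1.0, -1.5], [-1.1, -1.1], [0.8, -1.5], [0.0, -0.2]]
[0.649 0.139 0.122] box 0.1692 0.003
[0.649 0.133 0.121] box 0.1709 -0.0032
[0.633 0.02  0.109] box 0.1848 -0.1162
[0.694 0.251 0.109] box 0.1831 0.1224
[0.632 0.016 0.109] box 0.1849 -0.1199
tin [ 0.377 -0.242  0.048]
tin_s [ 0.38  -0.241  0.048]
cutter [ 0.582 -0.184  0.055]
cutter_s [ 0.578 -0.19   0.055]
```

>>> step_arm(
  dp=[
    [0,0,0],
    [0,0,0],
    [0,0,0],
    [0,0,0],
    [0,0,0],
  ],
  twist=[10,10,10,10,10],
  jaw=[0,0,0,0,0],
  force=20,
)

```text
time: 0.72
tcp_pos: [0.1669, 0.6278, 0.2279]
tcp_rot: [-3.141, 0.001, 2.003]
contact_force: [0.3, -0.0, -1.0]
width: 0.538
```

>>> step_arm(
  dp=[
    [0,0,0],
    [0,0,0],
    [0,0,0],
    [0,0,0],
    [0,0,0],
  ],
  twist=[10,10,10,10,0.5],
  jaw=[0,0,0,0,0],
)

```text
time: 1.35
tcp_pos: [0.1669, 0.6279, 0.228]
tcp_rot: [-3.142, 0.001, 1.304]
contact_force: [0.1, 0.8, 0.4]
width: 0.498
```

>>> step_arm(
  dp=[
    [-29,49,0],
    [-29,49,0],
    [-29,49,0],
    [-29,49,0],
    [-29,49,0],
  ],
  twist=[0,0,0,0,0],
  jaw=[0,0,0,0,0],
)

```text
time: 1.98
tcp_pos: [0.3657, 0.4218, 0.2285]
tcp_rot: [3.142, 0.0, 1.306]
contact_force: [-0.0, 0.4, 0.7]
width: 0.498
```

>>> step_arm(
  dp=[
    [-29,49,0],
    [-29,49,0],
    [-29,49,0],
    [-29,49,0],
    [0,0,0],
  ],
  twist=[0,0,0,0,0],
  jaw=[0,0,0,0,0],
)

```text
time: 2.6
tcp_pos: [0.5248, 0.2568, 0.2283]
tcp_rot: [-3.141, 0.001, 1.3]
contact_force: [0.2, 0.0, 0.2]
width: 0.497
```

>>> step_arm(
  dp=[
    [-21,38,0],
    [-21,38,0],
    [-21,38,0],
    [-21,38,0],
    [0,0,0],
  ],
  twist=[0,0,0,0,0],
  jaw=[0,0,0,0,0],
)

```text
time: 3.22
tcp_pos: [0.6479, 0.1374, 0.228]
tcp_rot: [-3.141, 0.0, 1.302]
contact_force: [0.4, 0.6, 0.4]
width: 0.501
```

```bash
python3 - <<'E'
from h import *
from station import arm,capture
s=arm.state();print(np.round(s["tcp_pos"],4),np.round(s["tcp_rot"],3))
c=camera_info("wrist");cv2.imwrite("pics/w1.png",capture("wrist"))
print(np.linalg.inv(np.array(c["view"])).round(3).tolist())
print(proj([[.649,.136,.1345],[.649,.136,.1085]],c).round(1))
import pickle;pickle.dump(c,open("w1.pkl","wb"))
E
```

```text
[0.6479 0.1374 0.228 ] [-3.141  0.     1.302]
[[0.964, 0.254, 0.078, 0.67], [-0.266, 0.922, 0.281, 0.217], [-0.0, -0.292, 0.957, 0.382], [0.0, 0.0, 0.0, 1.0]]
[[322.1 209.9]
 [322.  200.3]]
```

View pics/w1.png

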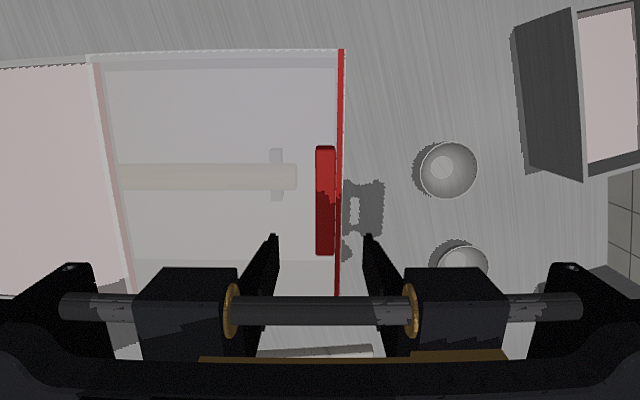

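```bash
python3 - <<'E'
from h import *
import pickle;c=pickle.load(open("w1.pkl","rb"))
pb=[.4852,.1811,-.2689];C,S=np.cos(pb[2]),np.sin(pb[2])
for n,uv,z in [("handle",(326,201),.1345),("hA",(326,147),.1345),("hB",(326,255),.1345),("edgeA",(344,48),.1085),("edgeB",(340,296),.1085),("pinfar",(297,177),.031),("pinmid",(150,176),.046),("pinmid2",(240,177),.046),("cradle",(277,149),.03),("cradB",(277,200),.03),("coverA",(93,65),.1),("coverB",(130,292),.1)]:
    w=ray(uv,c,z);d=w[:2]-pb[:2];print(n,w.round(4),"box",(C*d[0]+S*d[1]).round(4),(-S*d[0]+C*d[1]).round(4))
E
```

```text
handle [0.6539 0.1423 0.1345] box 0.173 0.0074
hA [0.665  0.1833 0.1345] box 0.1728 0.0499
hB [0.6417 0.097  0.1345] box 0.1732 -0.0395
edgeA [0.698  0.2501 0.1085] box 0.1868 0.1231
edgeB [0.6403 0.0387 0.1085] box 0.1874 -0.0961
pinfar [0.6238 0.146  0.031 ] box 0.1429 0.003
pinmid [0.4748 0.1923 0.046 ] box -0.0131 0.008
pinmid2 [0.568  0.1651 0.046 ] box 0.084 0.0065
cradle [0.6117 0.181  0.03  ] box 0.122 0.0335
cradB [0.5945 0.1265 0.03  ] box 0.1199 -0.0236
coverA [0.4956 0.2979 0.1   ] box -0.021 0.1154
coverB [0.4351 0.0914 0.1   ] box -0.0245 -0.0998
```

>>> step_arm(
  dp=[
    [4.4,2.9,30],
    [0,0,40],
    [0,0,24],
    [0,0,8],
    [0,0,0],
  ],
  twist=[0,0,0,0,0],
  jaw=[0,0,0,0,-0.7],
)

```text
time: 3.9
tcp_pos: [0.6506, 0.1428, 0.1268]
tcp_rot: [-3.141, -0.0, 1.304]
contact_force: [0.0, -0.8, 0.1]
width: 0.441
```

>>> step_arm(
  dp=[
    [0,0,0],
    [0,0,0],
    [0,0,0],
  ],
  twist=[0,0,0],
  jaw=[-1,-1,-1],
)

```text
time: 4.28
tcp_pos: [0.6519, 0.1417, 0.1279]
tcp_rot: [3.14, -0.001, 1.302]
contact_force: [1.1, 0.9, 1.2]
width: 0.168
```

>>> step_arm(
  dp=[
    [0,-15,0],
    [0,-25,0],
    [0,-25,0],
    [0,-25,0],
    [0,-25,0],
  ],
  twist=[0,0,0,0,0],
  jaw=[-1,-1,-1,-1,-1],
)

```text
time: 4.9
tcp_pos: [0.5401, 0.1728, 0.1279]
tcp_rot: [3.139, -0.002, 1.302]
contact_force: [3.3, 1.1, 3.2]
width: 0.163
```

>>> step_arm(
  dp=[
    [0,-25,0],
    [0,-25,0],
    [0,-15,0],
    [0,-12,0],
    [0,-5,0],
  ],
  twist=[0,0,0,0,0],
  jaw=[-1,-1,-1,-1,-1],
)

```text
time: 5.52
tcp_pos: [0.4616, 0.1946, 0.1278]
tcp_rot: [3.139, -0.002, 1.302]
contact_force: [3.3, 2.1, 5.3]
width: 0.165
```

>>> step_arm(
  dp=[
    [0,-4,0],
    [0,-4,0],
    [0,-2,0],
    [0,0,0],
  ],
  twist=[0,0,0,0],
  jaw=[-1,-1,-1,-1],
)

```text
time: 6.02
tcp_pos: [0.4561, 0.1961, 0.1279]
tcp_rot: [3.13, -0.003, 1.302]
contact_force: [17.2, -0.1, -3.1]
width: 0.171
```

>>> step_arm(
  dp=[
    [0,2,0],
    [0,0,0],
    [0,0,-30],
    [0,0,-40],
    [0,0,-20],
  ],
  twist=[0,0,0,0,0],
  jaw=[0,0,0,0,0],
)

```text
time: 6.65
tcp_pos: [0.4534, 0.1961, 0.218]
tcp_rot: [3.141, -0.0, 1.302]
contact_force: [-0.9, -0.3, -1.3]
width: 0.5
```

>>> step_arm(
  dp=[
    [0,40,0],
    [0,40,0],
    [0,41,0],
    [0,0,0],
    [0,0,0],
  ],
  twist=[0,0,0,-10,-10],
  jaw=[0,0,0,0,0],
)

```text
time: 7.28
tcp_pos: [0.5696, 0.1634, 0.2147]
tcp_rot: [-3.138, 0.001, 1.657]
contact_force: [-0.6, -0.6, 0.3]
width: 0.499
```

>>> step_arm(
  dp=[
    [0,0,0],
    [0,0,0],
    [0,0,0],
    [0,0,0],
    [0,0,0],
  ],
  twist=[-10,-10,-10,-10,-10],
  jaw=[0,0,0,0,0],
)

```text
time: 7.9
tcp_pos: [0.5692, 0.1638, 0.215]
tcp_rot: [-3.139, -0.002, 2.53]
contact_force: [-0.0, 0.6, -0.2]
width: 0.499
```

>>> step_arm(
  dp=[
    [0,0,0],
    [0,0,0],
    [0,0,0],
  ],
  twist=[-10,-10,0],
  jaw=[0,0,0],
)

```text
time: 8.28
tcp_pos: [0.5693, 0.1638, 0.2153]
tcp_rot: [-3.14, -0.002, 2.871]
contact_force: [0.3, -1.0, -0.7]
width: 0.5
```

```bash
python3 - <<'E'
from h import *
from station import arm,capture
s=arm.state();print(np.round(s["tcp_pos"],4),np.round(s["tcp_rot"],3))
c=camera_info("wrist");cv2.imwrite("pics/w2.png",capture("wrist"))
print(np.linalg.inv(np.array(c["view"])).round(3).tolist())
import pickle;pickle.dump(c,open("w2.pkl","wb"))
E
```

```text
[0.5693 0.1638 0.2153] [-3.140e+00 -2.000e-03  2.871e+00]
[[0.268, -0.923, -0.278, 0.49], [0.964, 0.256, 0.079, 0.186], [-0.002, -0.289, 0.957, 0.37], [0.0, 0.0, 0.0, 1.0]]
```

View pics/w2.png

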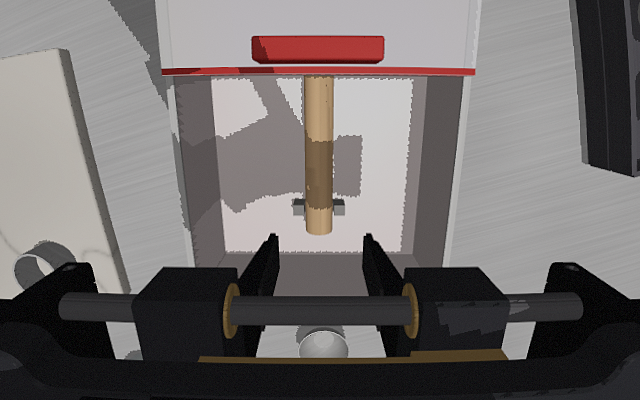

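```bash
python3 - <<'E'
from h import *
import pickle;c=pickle.load(open("w2.pkl","rb"))
pb=[.4875,.1857,-.2689];C,S=np.cos(pb[2]),np.sin(pb[2])
for n,uv,z in [("pinfar",(319,234),.046),("pinm",(319,150),.046),("pinm2",(319,90),.046),("pL",(305,150),.031),("pR",(333,150),.031),("crL",(293,208),.03),("crR",(345,208),.03),("lidL",(163,74),.1085),("lidR",(475,74),.1085),("rimR",(450,250),.1)]:
    w=ray(uv,c,z);d=w[:2]-pb[:2];print(n,w.round(4),"box",(C*d[0]+S*d[1]).round(4),(-S*d[0]+C*d[1]).round(4))
w=np.array([.5693,.1638])-pb[:2];print("tcp box",C*w[0]+S*w[1],-S*w[0]+C*w[1])
E
```

```text
pinfar [0.6201 0.1478 0.046 ] box 0.1379 -0.0013
pinm [0.5343 0.1718 0.046 ] box 0.0488 -0.001
pinm2 [0.4798 0.187  0.046 ] box -0.0078 -0.0008
pL [0.5325 0.1572 0.031 ] box 0.051 -0.0155
pR [0.5402 0.185  0.031 ] box 0.051 0.0133
crL [0.5896 0.1269 0.03  ] box 0.1141 -0.0296
crR [0.6047 0.1813 0.03  ] box 0.1142 0.0269
lidL [0.4374 0.0757 0.1085] box -0.0191 -0.1194
lidR [0.501  0.3046 0.1085] box -0.0185 0.1182
rimR [0.6457 0.2645 0.1   ] box 0.1316 0.118
tcp box 0.08467860980972625 0.0006189028131633918
```

>>> step_arm(
  dp=[
    [0,-1.5,40],
    [0,0,45],
    [0,0,45],
    [0,0,35],
    [0,0,15],
  ],
  twist=[0,0,0,0,0],
  jaw=[0,0,0,0,0],
)

```text
time: 8.95
tcp_pos: [0.5677, 0.1621, 0.0337]
tcp_rot: [-3.139, -0.004, 2.871]
contact_force: [-0.1, 0.2, 0.3]
width: 0.499
```

>>> step_arm(
  dp=[
    [0,0,5],
    [0,0,0],
    [0,0,0],
    [0,0,0],
    [0,0,0],
  ],
  twist=[0,0,0,0,0],
  jaw=[0,-1,-1,-1,-1],
  force=8,
)

```text
time: 9.57
tcp_pos: [0.571, 0.1626, 0.0333]
tcp_rot: [3.141, 0.003, 2.873]
contact_force: [0.7, -1.1, 6.3]
width: 0.317
```

>>> step_arm(
  dp=[
    [0,0,-6],
    [0,0,-8],
    [0,0,-8],
    [0,0,-9],
    [0,0,-9],
  ],
  twist=[0,0,0,0,0],
  jaw=[-1,-1,-1,-1,-1],
)

```text
time: 10.2
tcp_pos: [0.5697, 0.1625, 0.0723]
tcp_rot: [-3.142, -0.0, 2.873]
contact_force: [-0.3, -0.5, -1.4]
width: 0.311
```

```bash
python3 - <<'E'
from h import *
from station import arm,capture
s=arm.state();print(np.round(s["tcp_pos"],4),np.round(s["contact_force"],2),s["width"])
w=capture("side")[130:240,150:330]; a=capture("scene")[150:300,320:510]
w=cv2.resize(w,(570,348),interpolation=cv2.INTER_CUBIC);a=cv2.resize(a,(320,253))
w=np.hstack([cv2.resize(w,(430,262)),cv2.resize(a,(332,262))]);cv2.imwrite("pics/s1.png",w)
E
```

```text
[0.5697 0.1625 0.0723] [-0.26 -0.48 -1.38] 0.31148700840157717
```

View pics/s1.png

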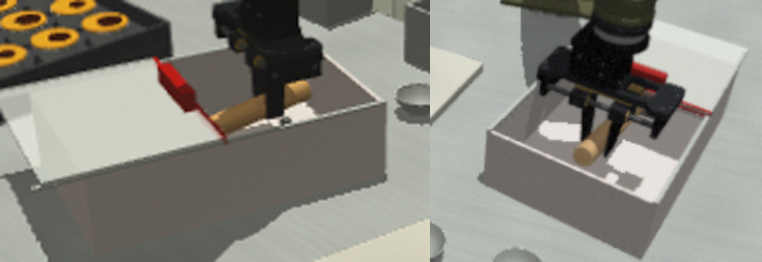

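The pin is held by its lid end, which is rising, while the near end stays under the cover. I'll keep lifting.

>>> step_arm(
  dp=[
    [0,0,-8],
    [0,0,-9],
    [0,0,-9],
    [0,0,-6],
    [0,0,0],
  ],
  twist=[0,0,0,0,0],
  jaw=[-1,-1,-1,-1,-1],
)

```text
time: 10.92
tcp_pos: [0.5703, 0.1626, 0.1046]
tcp_rot: [3.141, 0.001, 2.873]
contact_force: [-0.6, -0.6, -1.2]
width: 0.309
```

```bash
python3 - <<'E'
from h import *
from station import arm,capture
s=arm.state();print(np.round(s["tcp_pos"],4),np.round(s["contact_force"],2),s["width"])
a=capture("side");b=capture("scene");cv2.imwrite("pics/s2side.png",a);cv2.imwrite("pics/s2scene.png",b)
cv2.imwrite("pics/s2.png",np.hstack([cv2.resize(a[130:230,180:320],(420,300),interpolation=cv2.INTER_CUBIC),cv2.resize(b[170:270,370:490],(360,300),interpolation=cv2.INTER_CUBIC)]))
# predicted far end for tilt
pb=[.4875,.1857,-.2689];C,S=np.cos(pb[2]),np.sin(pb[2])
g=np.array(s["tcp_pos"])+[0,0,.003]
for t in(10,15,20,25):
    t=np.radians(t);f=g+.053*np.array([C*np.cos(t),S*np.cos(t),np.sin(t)])
    print(np.degrees(t).round(),f.round(3),proj(f,camera_info("side")).round(1),proj(f,camera_info("scene")).round(1))
E
```

```text
[0.5703 0.1626 0.1046] [-0.59 -0.56 -1.17] 0.3090397674316136
10.0 [0.621 0.149 0.117] [[277.4 155.2]] [[409.4 228.4]]
15.0 [0.62  0.149 0.121] [[277.1 153.9]] [[409.9 226.6]]
20.0 [0.618 0.149 0.126] [[276.6 152.7]] [[410.5 224.8]]
25.0 [0.617 0.15  0.13 ] [[276.  151.5]] [[411.1 223. ]]
```

View pics/s2.png

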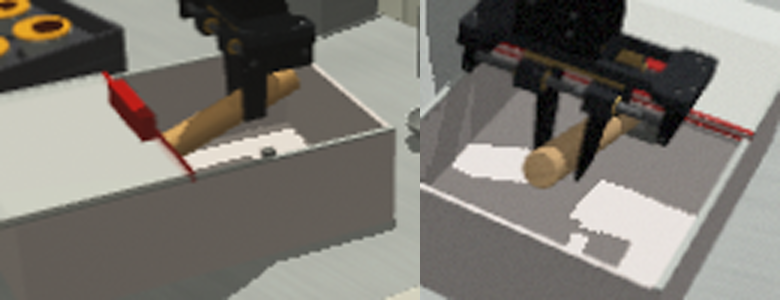

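>>> step_arm(
  dp=[
    [0,0,-4],
    [0,0,0],
    [0,0,0],
    [0,0,0],
  ],
  twist=[0,0,0,0],
  jaw=[-1,-1,-1,-1],
)

```text
time: 11.52
tcp_pos: [0.5697, 0.1625, 0.1075]
tcp_rot: [-3.141, -0.0, 2.873]
contact_force: [0.1, 1.1, -0.4]
width: 0.31
```

>>> step_arm(
  dp=[
    [0,0,0],
    [0,0,0],
    [-8,0,-3],
    [-15,0,-5.5],
    [-20,0,-7.5],
  ],
  twist=[0,0,0,0,0],
  jaw=[-1,-1,-1,-1,-1],
  force=55,
)

```text
time: 12.15
tcp_pos: [0.6125, 0.1508, 0.1242]
tcp_rot: [3.141, 0.001, 2.873]
contact_force: [0.5, 0.6, -1.9]
width: 0.306
```

>>> step_arm(
  dp=[
    [-20,0,-7.5],
    [-20,0,-7.5],
    [-20,0,-7.5],
    [-10,0,-4],
    [0,0,0],
  ],
  twist=[0,0,0,0,0],
  jaw=[-1,-1,-1,-1,-1],
)

```text
time: 12.78
tcp_pos: [0.6797, 0.1322, 0.1506]
tcp_rot: [3.141, 0.001, 2.872]
contact_force: [-0.2, 0.6, -1.9]
width: 0.304
```

```bash
python3 - <<'E'
from h import *
from station import arm,capture
s=arm.state();print(np.round(s["tcp_pos"],4),np.round(s["contact_force"],2),s["width"])
a=capture("side");b=capture("scene")
cv2.imwrite("pics/s3.png",np.hstack([cv2.resize(a[110:230,180:348],(420,300),interpolation=cv2.INTER_CUBIC),cv2.resize(b[170:270,370:490],(360,300),interpolation=cv2.INTER_CUBIC)]))
E
```

```text
[0.6797 0.1322 0.1506] [-0.21  0.58 -1.91] 0.30401078082400423
```

View pics/s3.png

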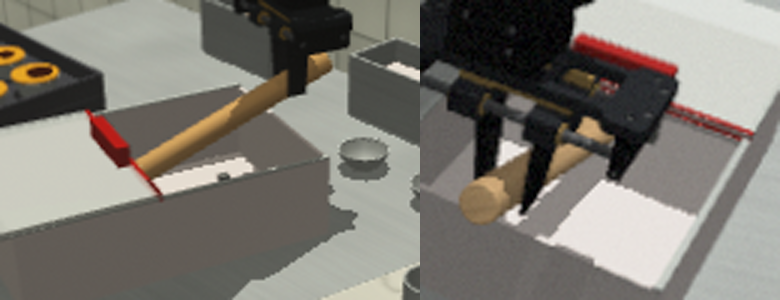

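>>> step_arm(
  dp=[
    [-20,0,-7.5],
    [-25,0,-9],
    [-20,0,-10],
    [0,0,-25],
    [0,0,-30],
  ],
  twist=[0,0,0,0,0],
  jaw=[-1,-1,-1,-1,-1],
)

```text
time: 13.5
tcp_pos: [0.7403, 0.1155, 0.2304]
tcp_rot: [-3.14, -0.003, 2.873]
contact_force: [-0.4, -0.4, -1.5]
width: 0.304
```

>>> step_arm(
  dp=[
    [0,0,-30],
    [0,0,-30],
    [0,0,-10],
    [0,0,0],
  ],
  twist=[0,0,0,0],
  jaw=[-1,-1,-1,-1],
)

```text
time: 14.0
tcp_pos: [0.7412, 0.1155, 0.3018]
tcp_rot: [3.141, 0.0, 2.873]
contact_force: [0.1, -0.1, -2.1]
width: 0.307
```

```bash
python3 - <<'E'
from h import *
from station import arm,capture
s=arm.state();print(np.round(s["tcp_pos"],4),np.round(s["contact_force"],2),s["width"],np.round(s["qpos"],2))
a=capture("side");b=capture("scene")
cv2.imwrite("pics/s4.png",np.hstack([cv2.resize(a[60:230,180:348],(390,395)),cv2.resize(b[110:290,330:510],(395,395))]))
E
```

```text
[0.7412 0.1155 0.3018] [ 0.08 -0.11 -2.13] 0.30706223585858117 [ 0.08  0.31  1.31  0.    1.52 -1.22]
```

View pics/s4.png

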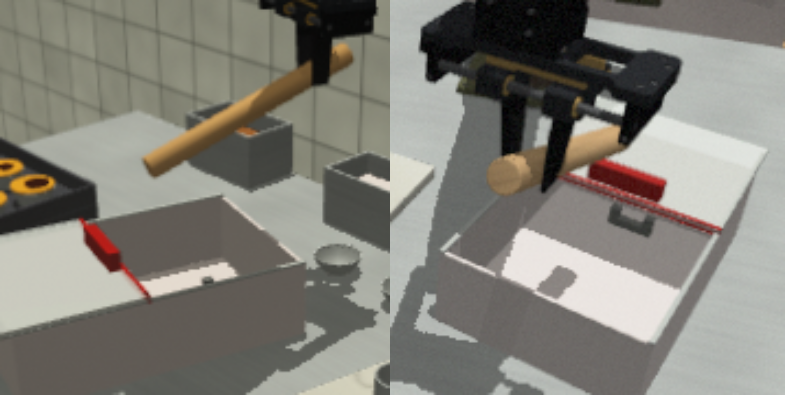

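>>> step_arm(
  dp=[
    [0,0,0],
    [0,0,0],
    [0,0,0],
    [0,0,0],
    [0,0,0],
  ],
  twist=[5,8,9,9,9],
  jaw=[-1,-1,-1,-1,-1],
)

```text
time: 14.72
tcp_pos: [0.7406, 0.1152, 0.2989]
tcp_rot: [-3.138, -0.002, 2.17]
contact_force: [-0.3, -0.0, -1.8]
width: 0.304
```

>>> step_arm(
  dp=[
    [0,0,0],
    [0,0,0],
    [0,0,0],
    [0,0,0],
    [0,0,0],
  ],
  twist=[9,9,9,9,9.6],
  jaw=[-1,-1,-1,-1,-1],
)

```text
time: 15.35
tcp_pos: [0.7405, 0.1152, 0.2988]
tcp_rot: [-3.137, 0.002, 1.374]
contact_force: [0.5, -0.7, -1.5]
width: 0.308
```

>>> step_arm(
  dp=[
    [-20,-8,0],
    [-30,-12,0],
    [-40,-16,0],
    [-40,-16,0],
    [-40,-16,0],
  ],
  twist=[0,0,0,0,0],
  jaw=[-1,-1,-1,-1,-1],
)

```text
time: 15.98
tcp_pos: [0.6405, -0.0396, 0.2992]
tcp_rot: [-3.138, 0.001, 1.379]
contact_force: [1.0, -0.1, -1.9]
width: 0.304
```

>>> step_arm(
  dp=[
    [-40,-16,0],
    [-40,-16,0],
    [-40,-16,0],
    [-40,-16,0],
    [-40,-16,0],
  ],
  twist=[0,0,0,0,0],
  jaw=[-1,-1,-1,-1,-1],
)

```text
time: 16.6
tcp_pos: [0.5239, -0.2204, 0.2995]
tcp_rot: [-3.138, -0.001, 1.379]
contact_force: [-0.1, -1.4, -1.4]
width: 0.306
```

>>> step_arm(
  dp=[
    [-40,-16,0],
    [-40,-16,0],
    [-25,-10,0],
    [-13,-4,0],
    [0,0,0],
  ],
  twist=[0,0,0,0,0],
  jaw=[-1,-1,-1,-1,-1],
)

```text
time: 17.23
tcp_pos: [0.4576, -0.3268, 0.3005]
tcp_rot: [-3.14, -0.001, 1.378]
contact_force: [-0.4, 0.2, -2.4]
width: 0.299
```

```bash
python3 - <<'E'
from h import *
from station import arm,capture
s=arm.state();print(s["time"],np.round(s["tcp_pos"],4),np.round(s["tcp_rot"],3),np.round(s["contact_force"],2),s["width"])
a=capture("side");b=capture("scene");cv2.imwrite("pics/s5side.png",a);cv2.imwrite("pics/s5scene.png",b)
cv2.imwrite("pics/s5.png",np.hstack([cv2.resize(a[120:320,200:480],(420,300)),cv2.resize(b[100:280,170:390],(367,300))]))
print("brush",ray((435,315),camera_info("side"),.01),ray((198,193),camera_info("scene"),.01))
E
```

```text
17.225 [ 0.4576 -0.3268  0.3005] [-3.140e+00 -1.000e-03  1.378e+00] [-0.42  0.17 -2.4 ] 0.2994628746266634
brush [ 0.48496709 -0.50556159  0.01      ] [ 0.54603281 -0.50162755  0.01      ]
```

View pics/s5.png

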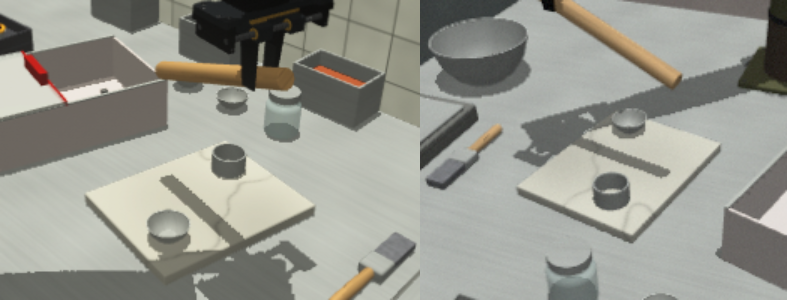

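>>> step_arm(
  dp=[
    [0,0,30],
    [0,0,40],
    [0,0,40],
    [0,0,35],
    [0,0,20],
  ],
  twist=[0,0,0,0,0],
  jaw=[-1,-1,-1,-1,-1],
)

```text
time: 17.95
tcp_pos: [0.4578, -0.3251, 0.1344]
tcp_rot: [-3.139, -0.002, 1.381]
contact_force: [-0.1, -0.3, -2.1]
width: 0.308
```

>>> step_arm(
  dp=[
    [0,0,0],
    [0,0,0],
    [0,0,7],
    [0,0,8],
    [0,0,8],
  ],
  twist=[0,0,0,0,0],
  jaw=[-1,-1,-1,-1,-1],
  force=8,
)

```text
time: 18.58
tcp_pos: [0.4581, -0.327, 0.1135]
tcp_rot: [3.141, 0.0, 1.379]
contact_force: [0.2, -0.6, -0.8]
width: 0.312
```

>>> step_arm(
  dp=[
    [0,0,8],
    [0,0,8],
    [0,0,8],
    [0,0,8],
    [0,0,8],
  ],
  twist=[0,0,0,0,0],
  jaw=[-1,-1,-1,-1,-1],
)

```text
time: 19.2
tcp_pos: [0.458, -0.3268, 0.0731]
tcp_rot: [-3.142, -0.0, 1.379]
contact_force: [-0.5, -0.6, -0.7]
width: 0.312
```

>>> step_arm(
  dp=[
    [0,0,8],
    [0,0,8],
    [0,0,4],
    [0,0,4],
    [0,0,3],
  ],
  twist=[0,0,0,0,0],
  jaw=[-1,-1,-1,-1,-1],
)

```text
time: 19.82
tcp_pos: [0.458, -0.3269, 0.0466]
tcp_rot: [3.141, 0.0, 1.379]
contact_force: [-0.4, -0.9, -0.2]
width: 0.316
```

>>> step_arm(
  dp=[
    [0,0,3],
    [0,0,3],
    [0,0,2],
    [0,0,0],
  ],
  twist=[0,0,0,0],
  jaw=[-1,-1,-1,-1],
)

```text
time: 20.32
tcp_pos: [0.4581, -0.3268, 0.039]
tcp_rot: [3.142, 0.0, 1.379]
contact_force: [-0.6, -0.4, 1.5]
width: 0.312
```

>>> step_arm(
  dp=[
    [0,0,0],
    [0,0,0],
    [0,0,0],
    [0,0,0],
  ],
  twist=[0,0,0,0],
  jaw=[-0.2,-0.2,-0.2,-0.2],
)

```text
time: 20.82
tcp_pos: [0.458, -0.3268, 0.0386]
tcp_rot: [3.142, -0.0, 1.379]
contact_force: [-0.2, 0.1, -0.4]
width: 0.403
```

```bash
python3 - <<'E'
from h import *
from station import arm,capture
s=arm.state();print(s["time"],np.round(s["tcp_pos"],4),np.round(s["contact_force"],2),s["width"])
a=capture("side");b=capture("scene")
cv2.imwrite("pics/s6.png",np.hstack([cv2.resize(a[180:320,230:420],(407,300),interpolation=cv2.INTER_CUBIC),cv2.resize(b[130:270,200:380],(386,300),interpolation=cv2.INTER_CUBIC)]))
E
```

```text
20.825 [ 0.458  -0.3268  0.0386] [-0.21  0.12 -0.37] 0.4029119124015467
```

View pics/s6.png

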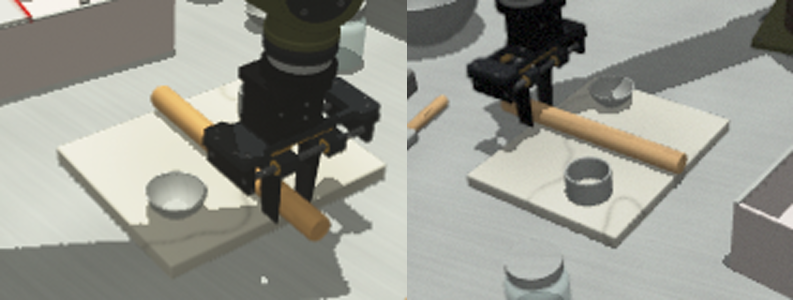

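```bash
python3 - <<'E'
from h import *
s,d=camera_info("scene"),camera_info("side")
n1,n2,f=ray((327.8,204.7),s,.035),ray((303.3,224.3),d,.035),ray((380.3,287.3),d,.035)
print(n1,n2,f,np.linalg.norm(n2-f),(n1+f)/2,(n2+f)/2)
E
```

```text
[ 0.49503826 -0.09114203  0.035     ] [ 0.50151585 -0.08612343  0.035     ] [ 0.44857857 -0.38308211  0.035     ] 0.3016402057379308 [ 0.47180841 -0.23711207  0.035     ] [ 0.47504721 -0.23460277  0.035     ]
```

>>> step_arm(
  dp=[
    [20,0,0],
    [25,0,0],
    [25,0,0],
    [20,0,0],
    [5,0,0],
  ],
  twist=[0,0,0,0,0],
  jaw=[-0.2,-0.2,-0.2,-0.2,-0.2],
)

```text
time: 21.55
tcp_pos: [0.4762, -0.2319, 0.0386]
tcp_rot: [-3.141, -0.0, 1.381]
contact_force: [0.9, -0.4, -1.6]
width: 0.401
```

>>> step_arm(
  dp=[
    [0,0,3],
    [0,0,0],
    [0,0,0],
    [0,0,0],
    [0,0,0],
  ],
  twist=[0,0,0,0,0],
  jaw=[-0.2,-1,-1,-1,-1],
  force=55,
)

```text
time: 22.18
tcp_pos: [0.4759, -0.2337, 0.0355]
tcp_rot: [-3.141, -0.0, 1.379]
contact_force: [-0.7, -0.2, -0.7]
width: 0.307
```

>>> step_arm(
  dp=[
    [0,0,-10],
    [0,0,-20],
    [0,0,-25],
    [0,0,-20],
    [0,0,-10],
  ],
  twist=[0,0,0,0,0],
  jaw=[-1,-1,-1,-1,-1],
)

```text
time: 22.8
tcp_pos: [0.4767, -0.2339, 0.1226]
tcp_rot: [3.139, 0.001, 1.379]
contact_force: [0.1, 0.9, -2.4]
width: 0.308
```

>>> step_arm(
  dp=[
    [10,0,0],
    [12,1,0],
    [0,0,0],
    [0,0,0],
    [0,0,0],
  ],
  twist=[0,0,0,0,0],
  jaw=[-1,-1,-1,-1,-1],
)

```text
time: 23.42
tcp_pos: [0.4811, -0.2121, 0.1203]
tcp_rot: [-3.141, -0.0, 1.379]
contact_force: [0.3, 0.5, -2.3]
width: 0.304
```

```bash
python3 - <<'E'
from h import *
from station import arm,capture
s=arm.state();print(s["time"],np.round(s["tcp_pos"],4),np.round(s["contact_force"],2),s["width"],np.abs(s["dq"]).max())
for n in("scene","side"):
    i=capture(n);cv2.imwrite(f"pics/f_{n}.png",i);c=camera_info(n);i0=cv2.imread(f"pics/{n}0.png")
    # wood-coloured pixels near gripper; predicted level pin mask for comparison
    h=cv2.cvtColor(i,cv2.COLOR_BGR2HSV);m=cv2.inRange(h,(8,70,60),(25,255,255))
    cen=np.array([.481,-.2115,.121]);t=np.array([.19,.982,0])
    e=proj([cen+.15*t,cen-.15*t],c);print(n,"pred ends",e.round(1).tolist())
    k,L,st,ct=cv2.connectedComponentsWithStats(m)
    for j in range(1,k):
        if st[j,4]>60:
            ys,xs=np.where(L==j);
            if cv2.pointPolygonTest(cv2.convexHull(np.float32(np.vstack([e+[0,12],e-[0,12],e+[12,0],e-[12,0]]))),ct[j].tolist(),True)>-5:print(st[j].tolist(),ct[j].round(),(xs.min(),ys[xs.argmin()]),(xs.max(),ys[xs.argmax()]))
    # lid edge and bystander: difference to start picture by position
    for q,P in dict(cutter=[.58,-.187,.03],tin=[.3785,-.2415,.025]).items():
        u,v=proj(P,c)[0].astype(int);print(q,(u,v),cv2.absdiff(i[v-14:v+14,u-14:u+14],i0[v-14:v+14,u-14:u+14]).mean().round(1))
E
```

```text
23.425 [ 0.4811 -0.2121  0.1203] [ 0.28  0.52 -2.32] 0.3035382126481868 0.0038712027959360686
scene pred ends [[336.0, 183.7], [248.8, 155.4]]
[247, 151, 35, 20, 253] [262. 160.] (np.int64(247), np.int64(153)) (np.int64(281), np.int64(169))
[289, 163, 49, 25, 535] [313. 176.] (np.int64(289), np.int64(163)) (np.int64(337), np.int64(179))
cutter (np.int64(284), np.int64(216)) 13.1
tin (np.int64(295), np.int64(177)) 63.7
side pred ends [[299.6, 191.9], [376.0, 250.4]]
[316, 204, 9, 14, 84] [321. 210.] (np.int64(316), np.int64(212)) (np.int64(324), np.int64(206))
[332, 211, 49, 46, 755] [356. 235.] (np.int64(332), np.int64(220)) (np.int64(380), np.int64(246))
cutter (np.int64(351), np.int64(229)) 33.6
tin (np.int64(312), np.int64(275)) 25.6
```

```bash
python3 -c "
from station import ticket;print(ticket.close_job())"
```

```text
the job is handed in; nothing more can be done
None
```

The job is handed in at about 23.4 s of the 64 s allowed. No verdict is reported, so what follows rests on my own checks.

**What I did**
- **Lid:** I gripped the handle and drew the lid back about 203 mm, until it pressed 17 N against its stop. The wrist picture then put its far edge at box x ≈ -19 mm, level with the cover's edge. I did not touch it again.
- **Pin out of the box:** I gripped the pin near its lid end with a light force and lifted it. It pivoted to about 20°, with the far end at a height of about 0.12 m and the near end still under the cover. I then tightened the grip and drew it out along its own slope.
- **Levelling:** I laid the pin across the slab between the cutter and the tin, slid the open fingers to its middle, gripped at 55 N and lifted.

**Last checks**
- The tool is at (0.481, -0.212), within 1 mm of the measured slab centre. The pin's centre is about 0.12 m above the bench, so about 0.10 m above the slab top.
- The jaws read 29 mm open on the 30 mm pin, the arm is still, and the outside force of 2.3 N is close to the pin's weight.
- The pin's ends in the scene picture match the prediction for a level pin within about 2 pixels. The side picture is partly hidden by the gripper, but its one visible end agrees within a few pixels.

**What the checks did not settle**
- At the end I compared the cutter and slab tin with the start pictures. The gripper, pin and shadows covered them, so the comparison told me nothing.
- My last clear view of the cutter and slab tin is the set-down picture, where both stood in place. I saw no contact with any bystander.
- I did not measure the tins beyond the box, the jar or the brush again at the end.

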